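Clip a bisque tile, stamp it, unclip it

TASK

Mark the tile on the stage: swing the spring clip round its screw until its toe presses on the tile's edge, no more than 25 mm in, then press the stamp knob all the way down so its foot bears on the tile for a moment, and let it rise with the clip still holding. Then swing the clip off again, well clear of the tile, leaving the tile lying in its nest and not disturbing the other things around.

Things in the scene. Friction and masses are not known exactly. Their poses are not given: they have to be found in the camera images.
- stage: fixed aluminium marking stage, plate 14 mm thick. Origin on its underside; plate from -130 to +160 mm in its x, +-120 mm in its y. +x is away from the robot at yaw 0, +y left, z up. A nest (rails 5 mm high) centred at (40, -30) mm holds the tile. At (142, -60) mm a grey column 82 mm high, its bridge carrying the stamp over (70, -60) mm. The clip's screw is at (-90, 75) mm
- tile: pale fired clay tile, 140 x 140 x 12 mm, about 420 g, lying loose in the nest, with 1.5 mm play all round; origin at the centre of its underside, 14 mm above the bench; axes nearly as the stage's. Its top is 26 mm above the bench
- clip: bare steel spring clip: flat strip 16 mm wide, 31 to 34 mm above the bench, from the screw to a rolled toe (bead 16 mm thick, 30 mm long) 110 mm out. Origin on the screw's axis 30 mm above the bench; x along the strip to the toe, z up. The toe hangs 1.2 mm below the tile's top and rides up on to it when pushed sideways, then bears on it with about 3 N; the strip springs up 1 to 2 mm
- clip_swing (a joint): swing of the clip about its upright screw, rad; 0 = strip along the stage's +x; positive = clockwise from above, towards the tile; strip points along (cos q, -sin q) in the stage's axes. Range -1.1 to 0.75; stays where left. The toe's middle crosses the tile's left (+y) edge at 0.32; it is 5 mm in at 0.37, 25 mm in at 0.57; below 0.2 the toe is clear by 5 mm or more
- clip_screw (a point): axis of the clip's pivot screw at the plate's top, 14 mm above the bench; the screw's head reaches to 43 mm
- clip_toe (a point): lowest point of the clip's toe, 110 mm from the screw's axis, 25 mm above the bench when off the tile; axes as the clip's
- clip_tab (a point): top centre of the upright tab standing on the strip over the toe: 22 mm along the strip, 8 mm thick across it, from the strip up to 77 mm above the bench; 110 mm from the screw's axis. Axes as the clip's: its wide faces look to the clip's +y and -y. Pushing it sideways takes 1 N, up to 6 N as the toe climbs the tile's edge
- stamp (a joint): travel of the stamp plunger, m; 0 = up; grows as it is pressed down; its foot meets the tile at 0.010 and the plunger stops at 0.013. A return spring lifts it: 1.5 N to start, 3.5 N where it meets the tile; from there the cushioned foot bears on the tile too, about 7 N in all at the stop
- stamp_foot: black cushioned rubber foot of the stamp, disc 38 mm in diameter, 8 mm thick, 36 mm above the bench when up; origin at the centre of its underside
- stamp_knob (a point): centre of the top face of the stamp's round black knob (36 mm in diameter), 126 mm above the bench when up, at (70, -60) mm in the stage's axes
- tall_stack: stack of 12 round grey coasters, 96 mm in diameter, 108 mm high, a bystander; origin at the centre of its underside
- short_stack: stack of 5 round grey coasters, 96 mm in diameter, 45 mm high, a bystander; origin at the centre of its underside
- tile_stack: stack of 5 pale square tiles, 100 x 100 x 55 mm, a bystander; origin at the centre of its underside
- mug: black mug, 80 mm in diameter, 100 mm high, a bystander; origin at the centre of its underside
- glaze_jar: amber jar, 72 mm in diameter, 90 mm high, a bystander; origin at the centre of its underside
- brush: brush 180 mm long lying on the bench, a bystander; along its x; origin near its middle
- rib: small wooden smoothing rib, 50 x 100 x 7 mm, lying on the front of the stage plate, a bystander; origin at the centre of its underside
Mind the look-alikes: they are no part of the job. What is shaped like the tile but green or yellow is not meant.

How it is judged:
By the outcome, as a careful person would: the job done as asked, in the order asked, and still so for the second after the job is handed in, with the robot touching nothing.
It also fails if it takes over 54 s, if anything falls off the work surface, if the arm or the gripper's body presses on something with over 40 N, if the wrist force passes 120 N, or if a joint passes its speed limit or range.

ROBOT

A 6-joint arm with a two-finger parallel gripper is mounted at the origin on the work surface. World frame = base frame: x ahead of the robot, y to its left, z up, the work surface at z = 0. Lengths are in m, angles in degrees, forces in N, time in s.
With the tool pointing down it reaches from about 0.4 to 0.825 m from the base axis. Payload 7 kg.
Tool frame: the origin (TCP) lies midway between the tips of the shut fingers; the grasp point (between the pads) lies 19 mm behind it; z points along the fingers, y is the direction in which the jaws open and shut (so a half turn about z gives the same grasp; the last joint's range is limited). The gripper opens to 88 mm and grips with 3 to 60 N. Pads are 19 mm wide; open, the fingers measure 130 mm over their backs; the gripper's body (78 mm by 193 mm) begins 47 mm behind the grasp point.
Start: joints at [81.079, 20.546, 0.682, 0, -70.136, -16.507], TCP at [0.29, 0.61, 0.227] pointing down, gripper open.
Joint ranges: [-176.03, 176.03], [-82.01, 121.73], [-58.28, 71.71], [-173.87, 95.51], [-174.79, -0.11], [-173.66, 173.66]. Speed limits (degrees/s): [136.94, 136.94, 172.46, 180, 180, 180].

INTERFACE

Orientations are given as [roll, pitch, yaw] about the fixed x, y, z axes, in that order (R = Rz(yaw) Ry(pitch) Rx(roll)).
In Python, from plant import r gives the robot as it stands. The module is installed in compiled form; this text tells all that it offers.
- The arm moves only by the tool send_rows, never from a script. Its argument "motion" is a list of rows, each an object with "travel": the shift along the tool's x, y, z in m, a list of three; "spin": the turn about the tool's z in degrees. In form: [{"travel": [tx, ty, tz], "spin": spin}, ...]. A call has 1 to 5 rows; each row shifts and turns the pose as measured when the row begins, along the tool's axes as they then stand; what a row does not reach is not made up. A row lasts 1/12 s, in which the tool goes at most 41.7 mm and 7.16 degrees, less where a joint would pass 70% of its speed; a pose out of reach is approached as far as the arm can. A call is refused whole if a number of a shift passes 0.0417 or a number of a turn 7.16, either way. A call with a gripper value outside its range is refused whole. "gripper" is the gripper command: -1 is shut, 1 is fully open, values between are in proportion, set as the call begins (left out, the last holds). The fingers move at their own pace and stop on an object; "squeeze" is the grip in N (left out, the last holds). Time passes only in rows, so rows that do not move let the fingers close. It gives the time, the measured TCP pose, the force and the opening at its end, in the units of the state.
- r.get_state(): the state, without advancing time (a new reading comes with each control period).
- r.capture(name): name is "side" or "top"; returns (picture, depth): 400x640x3 uint8, blue, green, red; 400x640 float32, m along the optical axis (not along the pixel's ray), 0 where there is no reading.
- r.get_calibration(name): a dict with "fov_y" (degrees; the focal length in pixels is half the picture's height over the tangent of half this angle, whatever the lens; pixels are square), "cx", "cy" (the principal point, pixels), "k1" (the pictures are not rectified: a ray, as slopes to the right and down, at radius r is drawn at 1 + k1 r^2 times it, then the intrinsics apply), "origin" and "orientation" of the camera in the world. Camera axes: x right, y down, z forward; pixel columns grow to the right and rows downward; lengths in m; the calibration is good to about 2 mm. A picture is of the moment at which its call begins. get_calibration takes no time and is no camera call.
- r.close_job(): hands the job in, once; it reports no verdict.
Trained networks look in the newest picture that a camera, given by its name, has taken for a name from the list of things; names that differ only in an ending like _2 or _b are one class to them, and where a whole thing is asked for, a point or a joint stands for the part that bears it (a point fixed in the world has none). Each returns a list of dicts, best first, with "conf" (0 to 1); they miss things now and then, are a little off and sometimes report something else, mostly with a low value. They report only what shows in the picture. A call takes as long as a camera call. They do not tell look-alikes from the thing itself.
- r.boxes_of(camera, target): "at" ([x, y, z] in m, in the coordinates of the camera as it stood for that picture, good to about 4 mm: the middle of the surface that is visible of it).
- r.pinpoint(camera, target): "at" ([x, y, z] in m, in the coordinates of the camera as it stood for that picture, good to about 4 mm: a listed point, or the origin of a listed thing).
The state is a dict: "time_s": time; "joints": joint angles; "qd": joint speeds; "joint_torque": joint torques, N m; "tcp_pos": TCP position; "eef_rot": TCP orientation; "contact_force": force on the tool from outside, world axes, zero at the start; "moment": the same for the moment, N m; "gripper_width": finger opening in m.
Only numpy, scipy, OpenCV 4.12 (cv2) and the standard library are available. Lean on these libraries where they do the work, as an engineer would, in place of code of your own. Each camera call takes 0.05 s, during which the arm holds its last target. There are 200 camera calls.

## Working session

There is one attempt and no reset: what is moved stays moved. The work goes in short steps, Python scripts to look and compute and a tool call to move; the robot and the scene stay as the last step left them, time stands still between calls to the robot, and variables do not carry over. Pictures are saved under pics/ and viewed, about 8 in all and at most 12, crops included, and the job is handed in when it is done.

Besides the shell and the picture viewer there is one more tool, called after ">>>" as name(argument=value, ...) on one line, values as JSON. send_rows: Moves the arm, as the interface text tells. Its arguments: {"type":"object","properties":{"motion":{"type":"array"},"gripper":{"type":"number"},"squeeze":{"type":"number"}},"required":["motion"]}

```bash
mkdir -p pics; cat > h.py <<'E'
import numpy as np, cv2
from plant import r
from scipy.spatial.transform import Rotation as R
def cam(n):
    c=r.get_calibration(n); o=c["orientation"]
    return c,np.array(c["origin"]),R.from_euler('xyz',o,degrees=True)
def w(n,p):
    c,o,q=cam(n); return o+q.apply(p)
def pix(n,p):
    c,o,q=cam(n); v=q.inv().apply(np.array(p)-o); s=v[:2]/v[2]; f=200/np.tan(np.radians(c["fov_y"]/2))
    s=s*(1+c["k1"]*(s@s)); return f*s+[c["cx"],c["cy"]]
E
python3 - <<'E'
from h import *
print(r.get_calibration("top"),r.get_calibration("side"))
print(r.get_state())
for n in("top","side"):
    p,d=r.capture(n); cv2.imwrite(f"pics/{n}1.png",p); np.save(f"{n}1.npy",d)
    for t in ["stage","tile","clip_screw","clip_toe","clip_tab","stamp_knob","tall_stack","short_stack","tile_stack","mug","glaze_jar","rib","brush"]:
        for e in r.pinpoint(n,t)[:2]:
            ww=w(n,e["at"]); print(n,t,round(e["conf"],2),ww.round(3),pix(n,ww).round())
print(r.get_state()["time_s"])
E
```

```text
{'fov_y': 46.30142244600761, 'cx': 314.35295052641897, 'cy': 198.95049253295647, 'k1': -0.13246520726472408, 'origin': array([ 0.36865329, -0.03507984,  1.55836924]), 'orientation': array([-173.96894054,   -0.2568653 ,  -89.19958451])} {'fov_y': 51.06021623677033, 'cx': 315.2712757179229, 'cy': 191.78543953184618, 'k1': 0.025369986736822604, 'origin': array([ 0.11324433, -0.91318834,  0.94423239]), 'orientation': array([-131.97207066,   -1.20587405,  -23.62565092])}
{'time_s': 0.0, 'joints': array([ 8.10796116e+01,  2.05916248e+01,  6.33503567e-01, -2.08574466e-02,
       -7.01363459e+01, -1.65084658e+01]), 'qd': array([-0.00743352, -0.09508544, -0.05076344, -0.08251632, -0.02508245,
       -0.02136476]), 'joint_torque': array([-2.02747979e-03, -5.82716238e+01,  2.93054706e+01,  6.99694276e+00,
        6.95110793e-03, -1.55839580e-04]), 'tcp_pos': array([0.28963015, 0.60915302, 0.22561618]), 'eef_rot': array([ 1.79903855e+02, -8.04718566e-03, -2.54359506e+01]), 'contact_force': array([0.37728566, 0.85489192, 0.09664266]), 'moment': array([-0.0045714, -0.0128251,  0.0407358]), 'grippe
[... 1151 characters left out ...]
013] [288. 207.]
side clip_toe 0.57 [0.534 0.051 0.025] [309. 186.]
side clip_tab 0.43 [0.531 0.053 0.079] [308. 173.]
side clip_tab 0.32 [ 0.445 -0.01   0.029] [291. 204.]
side stamp_knob 0.56 [ 0.618 -0.115  0.124] [357. 188.]
side tall_stack 0.71 [ 0.565 -0.275  0.003] [363. 258.]
side short_stack 0.92 [ 0.672 -0.27   0.002] [395. 246.]
side tile_stack 0.92 [0.606 0.238 0.002] [307. 155.]
side tile_stack 0.71 [0.531 0.053 0.079] [308. 173.]
side mug 0.8 [ 0.442 -0.282 -0.002] [325. 275.]
side glaze_jar 0.93 [ 0.643  0.117 -0.002] [330. 173.]
side rib 0.81 [ 0.449 -0.123  0.014] [306. 231.]
side rib 0.16 [ 0.619 -0.115  0.127] [358. 187.]
side brush 0.87 [0.44  0.194 0.003] [269. 172.]
1.4
```

```bash
python3 - <<'E'
from h import *
a=cv2.imread("pics/top1.png")[120:320,200:460]; b=cv2.imread("pics/side1.png")[130:330,200:460]
cv2.imwrite("pics/c1.png",np.hstack([cv2.resize(x,(400,308),interpolation=2) for x in (a,b)]))
cv2.imwrite("pics/c2.png",cv2.resize(cv2.imread("pics/top1.png")[140:250,250:410],(800,550),interpolation=2))
E
```

```text
(no output)
```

View pics/c1.png

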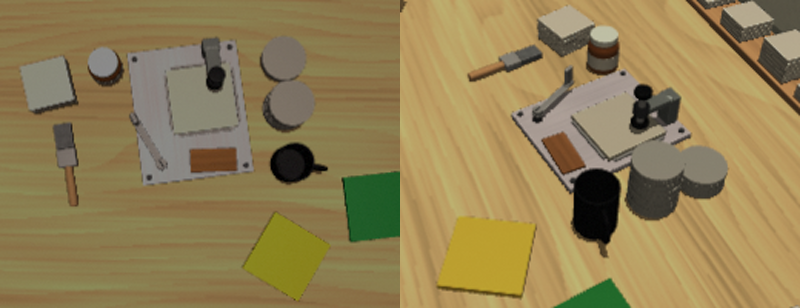

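View pics/c2.png

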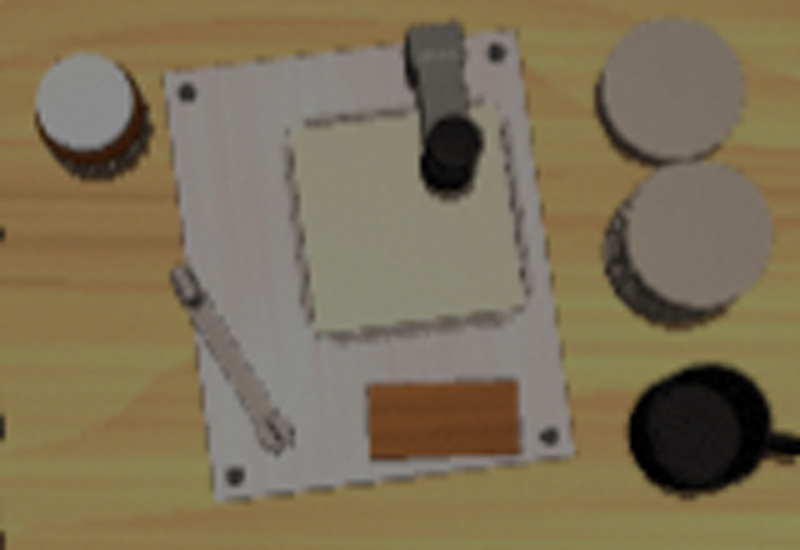

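The pictures show the pale tile in its nest with the stamp over it. In the top crop the clip's screw is at about (277,435) and its tab at (183,280). The yellow and green plates on the bench are look-alikes; the real tile is the pale one on the stage, top-picture pixel about (332,183).

```bash
cat >> h.py <<'E'
def dep(n,u,z):
    from scipy.optimize import least_squares
    return least_squares(lambda a:pix(n,[a[0],a[1],z])-u,[.5,0]).x
E
python3 - <<'E'
from h import *
C=[((168,73),(160,120)),((516,30),(160,-120)),((572,455),(-130,-120)),((217,498),(-130,120))]
W=np.array([dep("top",np.array(c)/5+[250,140],.014) for c,_ in C]+[[.6195,-.119],[.437,-.005]])
S=np.array([s for _,s in C]+[(70,-60),(-90,75)])/1000
wt=np.array([1,1,1,1,1,.5]); mw=wt@W/wt.sum(); ms=wt@S/wt.sum()
H=((S-ms)*wt[:,None]).T@(W-mw); a=np.arctan2(H[0,1]-H[1,0],H[0,0]+H[1,1])
M=np.array([[np.cos(a),-np.sin(a)],[np.sin(a),np.cos(a)]]); t=mw-M@ms
print(np.degrees(a),t,((S@M.T+t-W)*1000).round(1))
f=lambda x,y:M@[x,y]+t
print("screw",f(-.09,.075),"knob",f(.07,-.06))
sc=f(-.09,.075); v=np.array([.5325,.052])-sc; print("clip ang",np.degrees(np.arctan2(v[1],v[0])),np.hypot(*v))
for q in(-.5,-.42,-.3,.37,.45,.57):
  th=a-q; print(q,np.degrees(th),sc+.11*np.array([np.cos(th),np.sin(th)]))
s=r.get_state(); print(s["tcp_pos"],s["eef_rot"])
E
```

```text
7.797655198094628 [ 0.53968179 -0.07135108] [[ 1.7  3.6]
 [ 1.2 -0.4]
 [-0.6 -1.3]
 [-1.7  2.5]
 [-2.3 -2.3]
 [ 3.3 -4.3]]
screw [ 0.44033836 -0.00925532] knob [ 0.61717503 -0.12129903]
clip ang 33.61003744678246 0.11066157089657132
-0.5 36.44554495463579 [0.52882476 0.05609111]
-0.42 31.8618825935892 [0.53376389 0.04881075]
-0.3 24.986389052019323 [0.54004325 0.037209  ]
0.37 -13.40178322174583 [ 0.54734291 -0.03475092]
0.45 -17.98544558279242 [ 0.5449632  -0.04322062]
0.57 -24.860939124362293 [ 0.54014475 -0.05550123]
[0.28982845 0.60956582 0.22655781] [ 1.79998138e+02  6.76184254e-04 -2.54273720e+01]
```

>>> send_rows(motion=[{"travel": [0.0287, 0.025, 0], "spin": 0}, {"travel": [0.0287, 0.025, 0], "spin": 0}, {"travel": [0.0287, 0.025, 0], "spin": 0}, {"travel": [0.0287, 0.025, 0], "spin": 0}, {"travel": [0.0287, 0.025, 0], "spin": 0}], gripper=-0.55)

```text
time_s: 1.82
tcp_pos: [0.3653, 0.4352, 0.2238]
eef_rot: [179.9, -0.0, -25.0]
contact_force: [1.7, 0.5, 1.0]
gripper_width: 0.06
```

>>> send_rows(motion=[{"travel": [0.0287, 0.025, 0], "spin": 0}, {"travel": [0.0287, 0.025, 0], "spin": 0}, {"travel": [0.0287, 0.025, 0], "spin": 0}, {"travel": [0.0287, 0.025, 0], "spin": 0}, {"travel": [0.0287, 0.025, 0], "spin": 0}])

```text
time_s: 2.23
tcp_pos: [0.4445, 0.2527, 0.2253]
eef_rot: [-179.9, -0.1, -24.8]
contact_force: [1.2, -0.1, 0.6]
gripper_width: 0.0265
```

>>> send_rows(motion=[{"travel": [0.0287, 0.025, 0], "spin": 0}, {"travel": [0.0287, 0.025, 0], "spin": 0}, {"travel": [0.0287, 0.025, 0], "spin": 0}, {"travel": [0.0287, 0.025, 0], "spin": 0}, {"travel": [0.0287, 0.025, 0], "spin": 0}])

```text
time_s: 2.65
tcp_pos: [0.5245, 0.0699, 0.2277]
eef_rot: [-179.6, -0.2, -24.7]
contact_force: [1.0, 0.9, 1.1]
gripper_width: 0.0193
```

>>> send_rows(motion=[{"travel": [0, 0, 0], "spin": -7}, {"travel": [0, 0, 0], "spin": -7}, {"travel": [0, 0, 0], "spin": -7}, {"travel": [0, 0, 0], "spin": -7}, {"travel": [0, 0, 0], "spin": -7}])

```text
time_s: 3.07
tcp_pos: [0.527, 0.06, 0.228]
eef_rot: [-179.9, -0.4, 10.7]
contact_force: [-0.1, -0.7, 0.3]
gripper_width: 0.0197
```

>>> send_rows(motion=[{"travel": [0, 0, 0], "spin": -7}, {"travel": [0, 0, 0], "spin": -7}, {"travel": [0, 0, 0], "spin": -7}, {"travel": [0, 0, 0], "spin": -3}, {"travel": [0, 0, 0], "spin": 0}])

```text
time_s: 3.48
tcp_pos: [0.5271, 0.0594, 0.2287]
eef_rot: [179.9, -0.5, 35.8]
contact_force: [-0.2, 0.3, 0.3]
gripper_width: 0.0196
```

>>> send_rows(motion=[{"travel": [0, 0.0092, 0.03], "spin": 2}, {"travel": [0, 0, 0.035], "spin": 0}, {"travel": [0, 0, 0.035], "spin": 0}, {"travel": [0, 0, 0.02], "spin": 0}, {"travel": [0, 0, 0], "spin": 0}], gripper=-0.2)

```text
time_s: 3.9
tcp_pos: [0.5371, 0.053, 0.1088]
eef_rot: [179.8, -1.1, 33.1]
contact_force: [-1.2, 0.6, -0.4]
gripper_width: 0.0344
```

```bash
python3 - <<'E'
from h import *
s=r.get_state(); print(s["tcp_pos"],s["eef_rot"],s["gripper_width"])
out=[]
for n in("top","side"):
    p,d=r.capture(n)
    u=pix(n,[.533,.052,.08]).astype(int); print(n,u,pix(n,s["tcp_pos"]))
    out.append(cv2.resize(p[u[1]-35:u[1]+35,u[0]-40:u[0]+40],(400,350),interpolation=2))
    for e in r.pinpoint(n,"clip_tab")[:2]: print(e["conf"],w(n,e["at"]))
cv2.imwrite("pics/d1.png",np.hstack(out))
E
```

```text
[0.53711428 0.05300637 0.10876462] [179.77089095  -1.11665709  33.0735756 ] 0.03441456122488094
top [285 196] [284.80350111 193.6727933 ]
0.66 [0.53423959 0.04989994 0.07670582]
side [308 172] [310.14142993 165.41228926]
0.75 [0.53215265 0.053846   0.08180416]
0.34 [0.6077882  0.23701057 0.00140214]
```

View pics/d1.png

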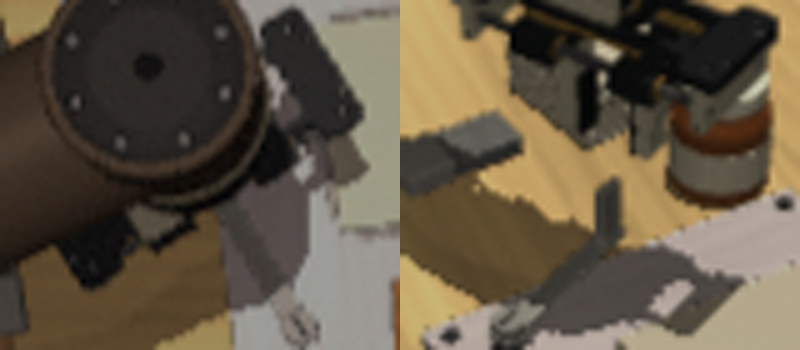

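The close view shows both fingers straddling the space over the tab (tab at about (610,210) in the side crop), clear of the jar. Descending.

>>> send_rows(motion=[{"travel": [-0.003, -0.0015, 0.02], "spin": 0}, {"travel": [0, 0, 0.02], "spin": 0}, {"travel": [0, 0, 0.016], "spin": 0}, {"travel": [0, 0, 0], "spin": 0}])

```text
time_s: 4.43
tcp_pos: [0.5454, 0.0574, 0.0661]
eef_rot: [179.4, -2.6, 33.2]
contact_force: [-0.1, -0.1, -0.8]
gripper_width: 0.0352
```

>>> send_rows(motion=[{"travel": [0, 0, 0], "spin": 0}, {"travel": [0, 0, 0], "spin": 0}, {"travel": [0, 0, 0], "spin": 0}], gripper=-0.7, squeeze=4)

```text
time_s: 4.68
tcp_pos: [0.5481, 0.0585, 0.0709]
eef_rot: [179.4, -2.9, 33.3]
contact_force: [1.1, 0.7, 0.0]
gripper_width: 0.0206
```

```bash
python3 - <<'E'
from h import *
s=r.get_state(); print(s)
p,d=r.capture("side"); s=r.get_state(); print(s["tcp_pos"],s["eef_rot"],s["joints"])
u=pix("side",[.533,.052,.08]).astype(int)
cv2.imwrite("pics/d2.png",cv2.resize(p[u[1]-35:u[1]+35,u[0]-40:u[0]+40],(640,560),interpolation=2))
E
```

```text
{'time_s': 4.6833, 'joints': array([ 26.67657426,  16.2911268 , -28.90716187,   0.4631799 ,
       -41.84671385,  96.22068703]), 'qd': array([ 0.03471651, -1.07590355,  0.95150106,  0.11777335, -0.94667006,
       -0.08617457]), 'joint_torque': array([-9.66759282e-03, -4.47370434e+01,  2.19667500e+01,  5.10433093e+00,
        2.55768914e-01, -4.20609969e-03]), 'tcp_pos': array([0.54812529, 0.05847466, 0.07085781]), 'eef_rot': array([179.35475238,  -2.90119285,  33.2506695 ]), 'contact_force': array([1.12727077, 0.69848085, 0.01083055]), 'moment': array([-0.11465624,  0.08847717, -0.00622396]), 'gripper_width': 0.020581480144881054}
[0.54832656 0.0585713  0.07105355] [179.34840087  -2.93392523  33.25656731] [ 26.67782104  16.27696007 -28.89788679   0.46675409 -41.83690245
  96.22242547]
```

View pics/d2.png

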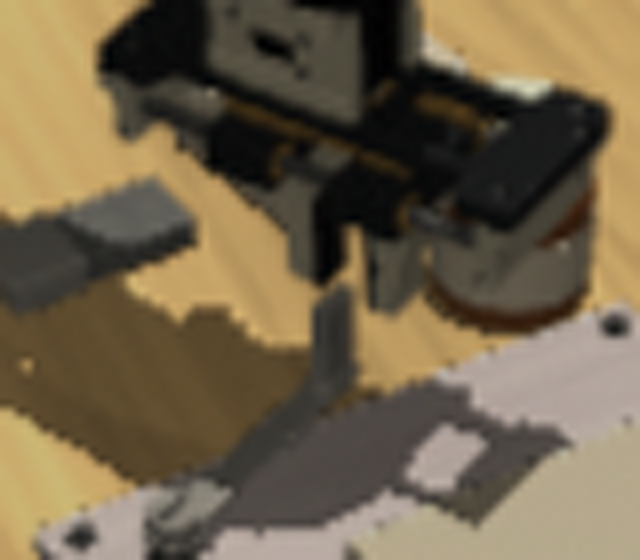

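>>> send_rows(motion=[{"travel": [0, 0, 0], "spin": 0}, {"travel": [0, 0, 0], "spin": 0}], gripper=-0.3)

```text
time_s: 4.9
tcp_pos: [0.5493, 0.059, 0.073]
eef_rot: [179.3, -3.1, 33.3]
contact_force: [0.3, 0.2, -0.8]
gripper_width: 0.0257
```

>>> send_rows(motion=[{"travel": [-0.007, 0.002, 0.008], "spin": 0}, {"travel": [-0.007, 0, 0.004], "spin": 0}, {"travel": [0, 0, 0], "spin": 0}])

```text
time_s: 5.15
tcp_pos: [0.5388, 0.0494, 0.06]
eef_rot: [179.3, -3.2, 33.3]
contact_force: [-0.8, 0.5, -0.9]
gripper_width: 0.0303
```

>>> send_rows(motion=[{"travel": [-0.003, -0.0055, 0.006], "spin": 0}, {"travel": [-0.002, 0, 0.006], "spin": 0}, {"travel": [-0.0007, 0, 0.003], "spin": 0}])

```text
time_s: 5.4
tcp_pos: [0.5305, 0.0506, 0.0433]
eef_rot: [179.3, -3.2, 33.2]
contact_force: [-0.8, -0.2, -0.8]
gripper_width: 0.0308
```

>>> send_rows(motion=[{"travel": [-0.0007, 0, 0.0012], "spin": 0}, {"travel": [-0.0007, 0, 0.0012], "spin": 0}, {"travel": [-0.0007, 0, 0.0012], "spin": 0}], gripper=-1, squeeze=3)

```text
time_s: 5.65
tcp_pos: [0.5282, 0.0494, 0.0379]
eef_rot: [179.3, -3.1, 33.3]
contact_force: [1.6, -0.3, 0.9]
gripper_width: 0.0165
```

>>> send_rows(motion=[{"travel": [0.0015, 0, -0.01], "spin": 0}, {"travel": [0, 0, 0], "spin": 0}, {"travel": [0, 0, 0], "spin": 0}])

```text
time_s: 5.9
tcp_pos: [0.5286, 0.0497, 0.0473]
eef_rot: [179.3, -3.0, 33.3]
contact_force: [-1.7, -1.4, 0.8]
gripper_width: 0.0082
```

>>> send_rows(motion=[{"travel": [0, 0, 0], "spin": 0}, {"travel": [0, 0.0093, 0], "spin": 5}, {"travel": [-0.0004, 0.0093, 0], "spin": 5}, {"travel": [-0.0004, 0.0093, 0], "spin": 5}], gripper=-0.7)

```text
time_s: 6.23
tcp_pos: [0.5409, 0.0258, 0.0468]
eef_rot: [-179.8, -3.1, 18.0]
contact_force: [-0.3, 0.4, 1.0]
gripper_width: 0.0131
```

>>> send_rows(motion=[{"travel": [-0.0004, 0.0093, 0], "spin": 5}, {"travel": [-0.0004, 0.0093, 0], "spin": 5}, {"travel": [-0.0004, 0.0093, 0], "spin": 5}, {"travel": [0, 0, 0], "spin": 0}])

```text
time_s: 6.57
tcp_pos: [0.5468, -0.0028, 0.0454]
eef_rot: [-178.9, -3.0, 1.9]
contact_force: [0.4, -0.9, -0.0]
gripper_width: 0.0131
```

>>> send_rows(motion=[{"travel": [-0.0003, 0.0078, -0.0005], "spin": 4}, {"travel": [-0.0003, 0.0078, -0.0005], "spin": 4}, {"travel": [-0.0003, 0.0078, -0.0005], "spin": 4}, {"travel": [-0.0003, 0.0078, -0.0005], "spin": 4}])

```text
time_s: 6.9
tcp_pos: [0.5441, -0.032, 0.0457]
eef_rot: [-178.0, -2.6, -14.0]
contact_force: [-3.3, 6.9, 2.0]
gripper_width: 0.0231
```

>>> send_rows(motion=[{"travel": [0, 0.001, 0], "spin": 0}, {"travel": [-0.0003, 0.004, 0], "spin": 2}, {"travel": [-0.0003, 0.004, 0], "spin": 2}], squeeze=25)

```text
time_s: 7.15
tcp_pos: [0.5428, -0.0383, 0.0458]
eef_rot: [-177.6, -2.6, -17.7]
contact_force: [-0.6, 4.7, 2.3]
gripper_width: 0.0136
```

>>> send_rows(motion=[{"travel": [-0.0003, 0.0045, 0], "spin": 2}, {"travel": [-0.0003, 0.003, 0], "spin": 1}, {"travel": [0, 0, 0], "spin": 0}])

```text
time_s: 7.4
tcp_pos: [0.541, -0.0439, 0.0458]
eef_rot: [-177.4, -2.6, -20.6]
contact_force: [0.2, 1.1, 0.4]
gripper_width: 0.0131
```

```bash
python3 - <<'E'
from h import *
s=r.get_state(); print(s["tcp_pos"],s["eef_rot"],s["gripper_width"],s["contact_force"])
v=s["tcp_pos"][:2]-[.4403,-.0093]; print(np.degrees(np.arctan2(v[1],v[0])),np.hypot(*v))
E
```

```text
[ 0.54099851 -0.04389592  0.04582685] [-177.3845173    -2.63607181  -20.61765359] 0.0130994314984531 [0.15259157 1.09567921 0.37402421]
-18.960639483572912 0.10647566664828699
```

>>> send_rows(motion=[{"travel": [0, 0, 0], "spin": 0}, {"travel": [0, 0, 0], "spin": 0}, {"travel": [0, 0, 0], "spin": 0}], gripper=-0.3)

```text
time_s: 7.65
tcp_pos: [0.5399, -0.0444, 0.0452]
eef_rot: [-177.5, -2.5, -20.4]
contact_force: [0.0, 0.3, -0.2]
gripper_width: 0.0275
```

>>> send_rows(motion=[{"travel": [0, 0, -0.03], "spin": 0}, {"travel": [0, 0, -0.035], "spin": 0}, {"travel": [0, 0, -0.035], "spin": 0}, {"travel": [0, 0, -0.03], "spin": 0}, {"travel": [0, 0, 0], "spin": 0}])

```text
time_s: 8.07
tcp_pos: [0.5291, -0.0494, 0.1763]
eef_rot: [-178.0, -2.0, -20.2]
contact_force: [1.0, 0.4, 1.0]
gripper_width: 0.0308
```

```bash
python3 - <<'E'
from h import *
s=r.get_state(); print(s["tcp_pos"],s["eef_rot"],s["gripper_width"])
out=[]
for n in("top","side"):
    p,d=r.capture(n); u=pix(n,[.57,-.08,.05]).astype(int)
    out.append(cv2.resize(p[u[1]-44:u[1]+44,u[0]-50:u[0]+50],(400,352),interpolation=2))
    for t in("clip_toe","clip_tab","stamp_knob","stamp_foot","tile"):
        for e in r.pinpoint(n,t)[:2]: print(n,t,round(e["conf"],2),w(n,e["at"]).round(4))
cv2.imwrite("pics/e1.png",np.hstack(out))
E
```

```text
[ 0.5291454  -0.04938141  0.17633984] [-177.96382656   -2.0183642   -20.23458772] 0.03080250240427091
top tile 0.94 [ 3.562e-01 -4.832e-01  2.000e-04]
top tile 0.56 [ 0.2512 -0.2788  0.0017]
side clip_toe 0.5 [ 0.5453 -0.0416  0.0232]
side clip_tab 0.62 [ 0.4491 -0.1221  0.0147]
side clip_tab 0.6 [ 0.543  -0.0426  0.0765]
side stamp_knob 0.58 [ 0.6191 -0.1163  0.1251]
side stamp_knob 0.51 [ 0.6741 -0.268   0.0031]
side stamp_foot 0.59 [ 0.6214 -0.1191  0.0428]
side tile 0.63 [ 0.3509 -0.4772  0.0008]
side tile 0.62 [ 0.2413 -0.2773 -0.0024]
```

View pics/e1.png

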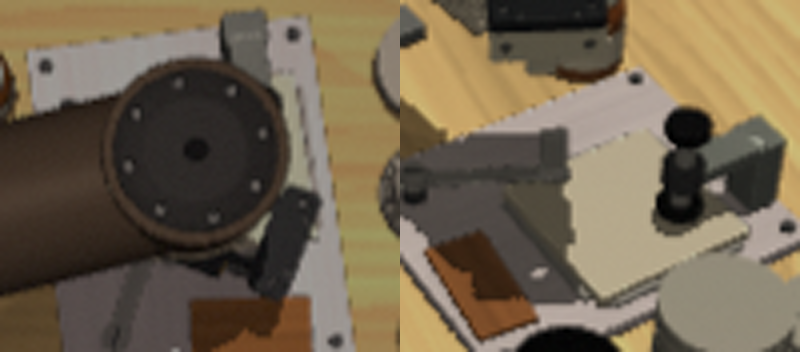

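The clip now overlaps the tile's left edge: its tab is at about (555,150) in the side crop and the tile's edge at about (570,190). The tile is in its nest and the knob is at about (687,128). Next is the stamp.

>>> send_rows(motion=[{"travel": [0.026, 0.0085, 0], "spin": 0}, {"travel": [0.026, 0.0085, 0], "spin": 0}, {"travel": [0.026, 0.0085, 0], "spin": 0}, {"travel": [0.02, 0.007, 0], "spin": 0}, {"travel": [0, 0, 0], "spin": 0}], gripper=-1)

```text
time_s: 9.08
tcp_pos: [0.6096, -0.1155, 0.171]
eef_rot: [-178.2, -1.5, -20.1]
contact_force: [0.0, -0.4, -0.0]
gripper_width: 0.0035
```

>>> send_rows(motion=[{"travel": [0, 0, 0], "spin": 0}, {"travel": [0, 0, 0], "spin": 0}])

```text
time_s: 9.25
tcp_pos: [0.6096, -0.1163, 0.1696]
eef_rot: [-178.2, -1.4, -20.2]
contact_force: [0.1, 0.3, 0.4]
gripper_width: 0.0005
```

>>> send_rows(motion=[{"travel": [0.008, 0, 0.012], "spin": 0}, {"travel": [0, 0, 0.014], "spin": 0}, {"travel": [0, 0, 0.008], "spin": 0}, {"travel": [0, 0, 0], "spin": 0}], squeeze=10)

```text
time_s: 9.58
tcp_pos: [0.6177, -0.1168, 0.1341]
eef_rot: [-178.2, -1.5, -20.1]
contact_force: [-0.3, -0.0, -0.3]
gripper_width: 0.0004
```

>>> send_rows(motion=[{"travel": [0, 0.001, 0.006], "spin": 0}, {"travel": [0, 0, 0.005], "spin": 0}, {"travel": [0, 0, 0.003], "spin": 0}])

```text
time_s: 9.83
tcp_pos: [0.6179, -0.1171, 0.1202]
eef_rot: [-178.2, -1.5, -20.0]
contact_force: [-1.0, 0.1, 3.8]
gripper_width: 0.0003
```

>>> send_rows(motion=[{"travel": [0, 0, 0.004], "spin": 0}, {"travel": [0, 0, 0.003], "spin": 0}, {"travel": [0, 0, 0.002], "spin": 0}])

```text
time_s: 10.08
tcp_pos: [0.6181, -0.1173, 0.1131]
eef_rot: [-178.3, -1.6, -19.9]
contact_force: [-10.9, 3.9, 25.0]
gripper_width: 0.0005
```

>>> send_rows(motion=[{"travel": [0, 0, 0.0007], "spin": 0}, {"travel": [0, 0, 0.0007], "spin": 0}, {"travel": [0, 0, 0.0007], "spin": 0}, {"travel": [0, 0, 0.0007], "spin": 0}, {"travel": [0, 0, 0.0007], "spin": 0}])

```text
time_s: 10.5
tcp_pos: [0.618, -0.1172, 0.1147]
eef_rot: [-178.2, -1.8, -19.9]
contact_force: [-3.4, 0.4, 6.8]
gripper_width: 0.0004
```

>>> send_rows(motion=[{"travel": [0, 0, 0.0018], "spin": 0}, {"travel": [0, 0, 0.0016], "spin": 0}, {"travel": [0, 0, 0.0016], "spin": 0}, {"travel": [0, 0, 0.0016], "spin": 0}])

```text
time_s: 10.83
tcp_pos: [0.618, -0.1172, 0.1134]
eef_rot: [-178.2, -1.9, -19.8]
contact_force: [-6.2, 1.3, 13.9]
gripper_width: 0.0003
```

>>> send_rows(motion=[{"travel": [0, 0, 0.0016], "spin": 0}, {"travel": [0, 0, 0.0016], "spin": 0}, {"travel": [0, 0, 0.0016], "spin": 0}, {"travel": [0, 0, 0.0016], "spin": 0}])

```text
time_s: 11.17
tcp_pos: [0.618, -0.1172, 0.1134]
eef_rot: [-178.2, -2.1, -19.7]
contact_force: [-6.2, 1.7, 12.5]
gripper_width: 0.0005
```

>>> send_rows(motion=[{"travel": [0, 0, -0.006], "spin": 0}, {"travel": [0, 0, -0.01], "spin": 0}, {"travel": [0, 0, -0.015], "spin": 0}, {"travel": [0, 0, -0.03], "spin": 0}, {"travel": [0, 0, 0], "spin": 0}])

```text
time_s: 11.58
tcp_pos: [0.616, -0.1179, 0.1784]
eef_rot: [-178.1, -2.3, -19.7]
contact_force: [1.8, 0.5, 1.6]
gripper_width: 0.0005
```

>>> send_rows(motion=[{"travel": [-0.024, -0.011, 0], "spin": 0}, {"travel": [-0.024, -0.011, 0], "spin": 0}, {"travel": [-0.024, -0.011, 0], "spin": 0}, {"travel": [-0.018, -0.008, 0], "spin": 0}, {"travel": [0, 0, 0], "spin": 0}], gripper=-0.25)

```text
time_s: 12.0
tcp_pos: [0.5448, -0.0472, 0.179]
eef_rot: [-177.9, -2.6, -19.9]
contact_force: [-0.4, -0.4, 0.0]
gripper_width: 0.028
```

```bash
python3 - <<'E'
from h import *
p,d=r.capture("side")
for t in("clip_toe","clip_tab","stamp_knob","stamp_foot"):
    for e in r.pinpoint("side",t)[:2]: print(t,round(e["conf"],2),w("side",e["at"]).round(4))
s=r.get_state(); print(s["tcp_pos"],s["eef_rot"],s["gripper_width"])
E
```

```text
clip_toe 0.67 [ 0.6178 -0.1162  0.1262]
clip_toe 0.61 [ 0.5449 -0.0449  0.0245]
clip_tab 0.66 [ 0.5421 -0.0415  0.0794]
clip_tab 0.26 [ 0.5451 -0.0426  0.0239]
stamp_knob 0.79 [ 0.6168 -0.1134  0.126 ]
stamp_foot 0.45 [ 0.62   -0.1196  0.0405]
[ 0.54760228 -0.04912212  0.17858306] [-177.94925446   -2.59901003  -19.9873559 ] 0.032923389672771516
```

>>> send_rows(motion=[{"travel": [-0.007, 0.001, 0.025], "spin": 0}, {"travel": [-0.005, 0, 0.03], "spin": 0}, {"travel": [0, 0, 0.025], "spin": 0}, {"travel": [0, 0, 0], "spin": 0}])

```text
time_s: 12.58
tcp_pos: [0.5447, -0.0463, 0.0974]
eef_rot: [-177.8, -2.9, -20.2]
contact_force: [-1.5, -0.1, 0.1]
gripper_width: 0.033
```

>>> send_rows(motion=[{"travel": [-0.004, 0, 0.018], "spin": 0}, {"travel": [-0.002, 0, 0.018], "spin": 0}, {"travel": [0, 0, 0.01], "spin": 0}, {"travel": [0, 0, 0], "spin": 0}])

```text
time_s: 12.92
tcp_pos: [0.5449, -0.0453, 0.0511]
eef_rot: [-177.9, -2.9, -20.3]
contact_force: [-0.0, 1.0, 0.1]
gripper_width: 0.033
```

>>> send_rows(motion=[{"travel": [0, 0, 0], "spin": 0}, {"travel": [0, 0, 0], "spin": 0}, {"travel": [0, 0, 0], "spin": 0}], gripper=-0.7, squeeze=25)

```text
time_s: 13.17
tcp_pos: [0.5471, -0.0458, 0.0534]
eef_rot: [-177.9, -3.0, -20.3]
contact_force: [0.7, 0.8, 0.2]
gripper_width: 0.0182
```

>>> send_rows(motion=[{"travel": [-0.003, -0.002, 0.002], "spin": 0}, {"travel": [-0.001, -0.0085, 0.0005], "spin": -4.5}, {"travel": [-0.001, -0.0085, 0], "spin": -4.5}, {"travel": [-0.001, -0.0085, 0], "spin": -4.5}])

```text
time_s: 13.5
tcp_pos: [0.5496, -0.0181, 0.0542]
eef_rot: [-178.6, -3.6, -6.6]
contact_force: [0.3, -0.5, -0.8]
gripper_width: 0.0132
```

>>> send_rows(motion=[{"travel": [-0.001, -0.0093, 0.0005], "spin": -5}, {"travel": [-0.001, -0.0093, 0.0005], "spin": -5}, {"travel": [-0.001, -0.0093, 0.0005], "spin": -5}, {"travel": [-0.001, -0.0093, 0.0005], "spin": -5}])

```text
time_s: 13.83
tcp_pos: [0.5456, 0.0205, 0.055]
eef_rot: [180.0, -4.1, 14.4]
contact_force: [-0.8, -1.2, -1.1]
gripper_width: 0.0133
```

>>> send_rows(motion=[{"travel": [-0.001, -0.0093, 0.0005], "spin": -5}, {"travel": [-0.001, -0.0093, 0.0005], "spin": -5}, {"travel": [-0.001, -0.0085, 0.0005], "spin": -4}, {"travel": [0, 0, 0], "spin": 0}])

```text
time_s: 14.17
tcp_pos: [0.5339, 0.048, 0.0555]
eef_rot: [178.9, -4.1, 29.5]
contact_force: [-0.6, -0.5, 0.3]
gripper_width: 0.0136
```

>>> send_rows(motion=[{"travel": [0, 0, 0], "spin": 0}, {"travel": [0, 0, 0], "spin": 0}, {"travel": [0, 0, 0], "spin": 0}], gripper=-0.3)

```text
time_s: 14.42
tcp_pos: [0.5346, 0.0486, 0.057]
eef_rot: [178.9, -4.3, 29.2]
contact_force: [0.3, 0.9, 0.6]
gripper_width: 0.0272
```

>>> send_rows(motion=[{"travel": [0, 0, -0.03], "spin": 0}, {"travel": [0, 0, -0.035], "spin": 0}, {"travel": [0, 0, -0.035], "spin": 0}, {"travel": [0, 0, -0.035], "spin": 0}, {"travel": [0, 0, -0.03], "spin": 0}])

```text
time_s: 14.83
tcp_pos: [0.5185, 0.0417, 0.2206]
eef_rot: [179.0, -3.4, 28.6]
contact_force: [1.3, 0.0, 0.6]
gripper_width: 0.0306
```

>>> send_rows(motion=[{"travel": [0.01, -0.035, 0], "spin": 0}, {"travel": [0.01, -0.035, 0], "spin": 0}, {"travel": [0.01, -0.035, 0], "spin": 0}, {"travel": [0.01, -0.035, 0], "spin": 0}, {"travel": [0, 0, 0], "spin": 0}])

```text
time_s: 15.25
tcp_pos: [0.4919, 0.1866, 0.2332]
eef_rot: [179.1, -4.6, 27.5]
contact_force: [-0.1, -0.3, 0.2]
gripper_width: 0.0305
```

```bash
python3 - <<'E'
from h import *
s=r.get_state(); print(s["tcp_pos"],s["contact_force"])
out=[]
for n in("top","side"):
    p,d=r.capture(n); u=pix(n,[.57,-.08,.05]).astype(int)
    out.append(cv2.resize(p[u[1]-53:u[1]+53,u[0]-60:u[0]+60],(400,352),interpolation=2))
    for t in("clip_toe","clip_tab","stamp_knob","glaze_jar","rib","mug","tall_stack","short_stack","tile_stack","brush"):
        for e in r.pinpoint(n,t)[:1]: print(n,t,round(e["conf"],2),w(n,e["at"]).round(3))
cv2.imwrite("pics/f1.png",np.hstack(out))
E
```

```text
[0.49193171 0.18660129 0.23320103] [-0.0534552  -0.25614718  0.21775985]
top clip_toe 0.69 [0.536 0.048 0.023]
top clip_tab 0.72 [ 0.447 -0.285  0.001]
top stamp_knob 0.56 [ 0.621 -0.122  0.126]
top glaze_jar 0.66 [0.65  0.115 0.002]
top rib 0.83 [ 0.449 -0.121  0.015]
top mug 0.72 [ 0.447 -0.285 -0.003]
top tall_stack 0.83 [ 0.568 -0.275 -0.003]
top short_stack 0.74 [ 0.668 -0.27  -0.001]
top tile_stack 0.93 [ 0.608  0.237 -0.001]
top brush 0.86 [ 0.435  0.194 -0.003]
side clip_toe 0.73 [ 0.567 -0.274  0.002]
side clip_tab 0.72 [ 0.45  -0.118  0.01 ]
side stamp_knob 0.73 [ 0.618 -0.116  0.123]
side glaze_jar 0.56 [ 0.645  0.116 -0.002]
side rib 0.96 [ 0.452 -0.121  0.017]
side mug 0.79 [ 0.448 -0.282 -0.001]
side tall_stack 0.95 [ 0.565 -0.273  0.002]
side short_stack 0.8 [ 0.67  -0.268  0.003]
side tile_stack 0.61 [0.608 0.238 0.002]
side brush 0.79 [0.439 0.193 0.005]
```

View pics/f1.png

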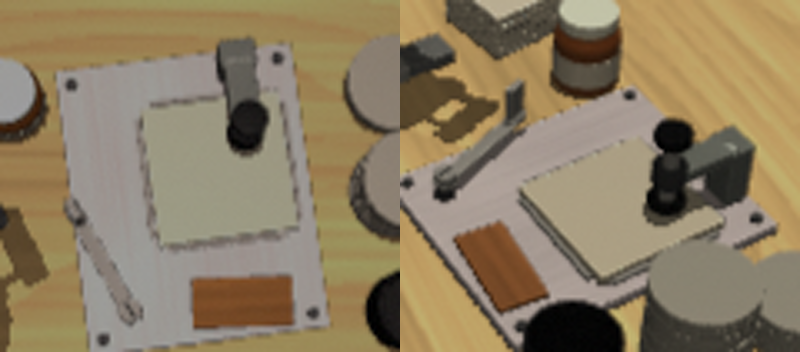

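The clip is well off the tile: its toe is at about (72,208) in the top crop. The tile lies square in its nest, the stamp is up, and the bystanders are where they were. Handing in.

```bash
python3 -c "
from plant import r
print(r.close_job())"
```

```text
the job is handed in; nothing more can be done
None
```

The tile is marked and the job is handed in, at about 16 s of the 54 s allowed.

- **Clip on:** I swung it to about q = 0.44, which puts the toe roughly 12 mm onto the tile. This comes from the tool's position and fits the side camera; the joint itself can't be read.
- **Stamp:** I pressed the knob until it stopped at 0.113 m. It held there with a steady 13 N (peak reading 25 N). After release, the camera found the knob back at 0.126 m and the clip still at the tile's edge.
- **Clip off:** it now sits at about q = -0.4. The last pictures show the tile square in its nest. The bystanders' positions match the first measurements to within about 6 mm, near the detector's own error.

- **Fingers forced open:** with a 3 N squeeze, the clip pushed the fingers open as its toe met the tile's edge. I raised the squeeze to 25 N and carried on.
- **Tool tilt:** the tool tilted up to about 5° during the moves, with no effect I could see.
- **False detections:** the detectors gave some wrong positions in the last check, such as `clip_tab` on the mug and rib. For the clip's final place I relied on the picture and the top camera's `clip_toe`.

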